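Reset the tripped breaker under the push-latch flap of the bench power console

TASK

A breaker on the jeweller's bench power console has tripped. Press the console's yellow push-latch flap so that it pops open, push the tripped breaker's red button (the one standing up) back in until it stays, then push the flap down shut until it latches again. Use light fingertip presses, and leave the jar and the tools around the console where they are.

Things in the scene. Friction and masses are not known exactly. Their poses are not given: they have to be found in the camera images.
- console: Bench power console: grey box 200 (its x) by 300 (its y) by 85 mm high, screwed down, turned about z by up to 0.35 rad. Origin at the centre of its underside, z up, x to its back. The deck (flat top, 85 mm up) carries on its left (+y) part two black sockets with round grey lids, a rocker and two lamps, none over 10 mm high; on its right (-y) part a yellow flap over a well.
- well (a point): Centre of the panel, the floor of the well under the flap: 81 mm to -y of the console's origin, 63 mm up, so 22 mm below the deck. The well measures 152 mm (console x) by 75 mm (console y), steep-walled. The three breakers stand in it in a row along x, 42 mm apart, 1 mm to -y of this point.
- flap (a joint): Yellow push-latch flap, sprung open and damped. Angle in rad: 0 = shut, latched, flush with the deck; 1.75 = fully open; -0.09 = pushed in to its stop. Latched: push it in past -0.05 and let go, and it swings fully open by itself in about 1 s. Open: push it down past flush to -0.05 or further and let go, and it comes up flush and stays latched; pushed less far, it opens again.
- flap_pad (a point): Centre of the black ribbed press pad (50 by 14 mm) on the flap's outer face, 50 mm from the hinge line, 22 mm from the free edge. Pushing it in takes about 4 N; -0.05 rad is 2.5 mm below the deck here and the stop comes at 4.5 mm. Its frame turns with the flap: x along the hinge, z out of the outer face, -y from the hinge to the free edge.
- flap_hinge (a point): Middle of the flap's hinge line, which runs along the console's x, 45 mm to -y of its origin and 83.5 mm up. The flap is 148 mm long along it, 3 mm thick, and reaches 72 mm to -y when shut. It opens upward to just past upright, leaning 10 degrees towards +y; to shut it, push its outer face (then on the +y side) over to -y and down. Frame turns with the flap.
- breaker_a (a joint): Push-to-reset breaker, red cap 14 mm across on a white shaft. Value in m: 0 = tripped (cap 10 mm above the panel, white showing), 0.006 = set (cap 4 mm above the panel), the end of its travel. It snaps over: about 3.5 N straight down carries it past half way, and it then stays in. This one is tripped at the start; which of the three places it has varies.
- breaker_b (a joint): Push-to-reset breaker, red cap 14 mm across on a white shaft. Value in m: 0 = tripped (cap 10 mm above the panel, white showing), 0.006 = set (cap 4 mm above the panel), the end of its travel. This one is set at the start; pushing it further does no harm.
- breaker_c (a joint): Push-to-reset breaker, red cap 14 mm across on a white shaft. Value in m: 0 = tripped (cap 10 mm above the panel, white showing), 0.006 = set (cap 4 mm above the panel), the end of its travel. This one is set at the start; pushing it further does no harm.
- breaker_a_cap (a point): Centre of the top of the cap of breaker_a; moves with it.
- breaker_b_cap (a point): Centre of the top of the cap of breaker_b; moves with it.
- breaker_c_cap (a point): Centre of the top of the cap of breaker_c; moves with it.
- flux_jar: Amber glass jar with white cap, 44 mm across, 50 mm high, standing on the left front corner of the console's deck; origin at the centre of its underside. Leave alone.
- tweezers: Steel soldering tweezers, 190 mm long, 12 mm high, lying in front of the console; origin underneath near the middle, x along it. Leave alone.
- mallet: Wooden mallet lying to the right of the console; origin underneath near the middle, x along its handle towards the head. Leave alone.
- dish: White ceramic dish, 72 mm across, 26 mm high, behind the console; origin at the centre of its underside. Leave alone.
- brush: Wooden bench brush lying behind the console; origin underneath near the middle, x along it. Leave alone.
- screwdriver: Screwdriver with a blue handle, 160 mm long, lying in front of the console; origin underneath near the middle, x along it. Leave alone.
- mandrel: Steel ring mandrel with a wooden handle, 260 mm long, 25 mm thick, lying to the left of the console; origin underneath near the middle, x along it. Leave alone.

How it is judged:
By the outcome, as a careful person would: the job done as asked, in the order asked, and still so for the second after the job is handed in, with the robot touching nothing.
It also fails if it takes over 54 s, if anything falls off the work surface, if the arm or the gripper's body presses on something with over 40 N, if the wrist force passes 120 N, or if a joint passes its speed limit or range.

ROBOT

A 7-joint arm with a two-finger parallel gripper is mounted at the origin on the work surface. World frame = base frame: x ahead of the robot, y to its left, z up, the work surface at z = 0. Lengths are in m, angles in rad, forces in N, time in s.
With the tool pointing down it reaches from about 0.35 to 0.9 m from the base axis. Payload 8.1 kg.
Tool frame: the origin (TCP) lies on the centre line of the jaws, within the pads' length; the fingertips stand 17 mm ahead of it and the grasp point (between the pads) lies 2 mm behind it; z points along the fingers, y is the direction in which the jaws open and shut (so a half turn about z gives the same grasp; the last joint's range is limited). The gripper opens to 92 mm and grips with 3 to 60 N. Pads are 19 mm wide; open, the fingers measure 130 mm over their backs; the gripper's body (75 mm by 190 mm) begins 47 mm behind the grasp point.
Start: joints at [-1.349, 0.434, 0.025, 1.573, -0.012, 1.134, -0.075], TCP at [0.199, 0.592, 0.244] pointing down, gripper open.
Joint ranges: [-2.62, 2.62], [-0.44, 2.09], [-1.27, 1.32], [0.08, 2.57], [-1.32, 4.46], [0.12, 2], [-2.74, 2.74]. Speed limits (rad/s): [2.22, 2.22, 3.01, 3.01, 3.14, 3.14, 3.14].

INTERFACE

Orientations are given as a rotation vector (axis times angle).
In Python, from cell import arm, imaging, job gives the robot as it stands.
- The arm moves only by the tool jog_arm, never from a script. Its argument "moves" is a list of rows, each an object with "fingers": the closure, from -1 (fully open) to 1 (shut); "xyz": the shift along the tool's x, y, z in cm, a list of three; "angular": the turn, a rotation vector about the tool's x, y, z in rad, a list of three. In form: [{"fingers": fingers, "xyz": [dx, dy, dz], "angular": [ax, ay, az]}, ...]. A call has 1 to 12 rows; each row is the pose to reach, as a shift and turn from the pose commanded when the call began, along the tool's axes at that moment; what a row does not reach only later rows make up. A row lasts 1/8 s, in which the tool goes at most 62.5 mm and 10.7 degrees, less where a joint would pass 70% of its speed; a pose out of reach is approached as far as the arm can. A call with a gripper value outside its range is refused whole. The fingers move at their own pace and stop on an object; "grip_force" is the grip in N (left out, the last holds). Time passes only in rows, so rows that repeat a pose let the fingers close. It gives the time, the measured TCP pose, the force and the opening at its end, in the units of the state.
- arm.observe(): the state, without advancing time (a new reading comes with each control period).
- imaging.get_image(name): name is "side" or "top"; returns the picture (384x512x3 uint8, red, green, blue); there is no depth.
- imaging.camera_params(name): a dict with "fx", "fy", "cx", "cy" (pixels), "dist" ([k1, k2, p1, p2, k3] as OpenCV has them; the pictures are not rectified), "rvec" (rotation vector, rad) and "tvec" (3), from world to camera coordinates, as OpenCV has them. Camera axes: x right, y down, z forward; pixel columns grow to the right and rows downward; lengths in m; the calibration is good to about 2 mm. A picture is of the moment at which its call begins. camera_params takes no time and is no camera call.
- job.sign_off(): hands the job in, once; it reports no verdict.
The state is a dict: "clock": time; "joints": joint angles; "dq": joint speeds; "joint_efforts": joint torques, N m; "position": TCP position; "ee_rot": TCP orientation; "force": force on the tool from outside, world axes, zero at the start; "ft_torque": the same for the moment, N m; "width": opening from 0.0 (shut) to 1.0 (fully open).
Only numpy, scipy, OpenCV 4.12 (cv2) and the standard library are available. Lean on these libraries where they do the work, as an engineer would, in place of code of your own. Each camera call takes 0.05 s, during which the arm holds its last target. There are 200 camera calls.

## Working session

There is one attempt and no reset: what is moved stays moved. The work goes in short steps, Python scripts to look and compute and a tool call to move; the robot and the scene stay as the last step left them, time stands still between calls to the robot, and variables do not carry over. Pictures are saved under pics/ and viewed, about 8 in all and at most 12, crops included, and the job is handed in when it is done.

Besides the shell and the picture viewer there is one more tool, called after "Emit:" as a command line: name --argument value ..., lists and objects as JSON in quotes. jog_arm: Moves the arm, as the interface text tells. Its arguments: {"type":"object","properties":{"moves":{"type":"array"},"grip_force":{"type":"number"}},"required":["moves"]}

```bash
mkdir -p pics; ls
python3 - <<'E'
from cell import arm, imaging
import cv2
for n in("side","top"):
    cv2.imwrite(f"pics/{n}0.png",imaging.get_image(n)[:,:,::-1])
    print(n,imaging.camera_params(n))
print(arm.observe())
E
```

```text
pics
side {'fx': 444.8206647608166, 'fy': 444.8206647608166, 'cx': 249.6788191707234, 'cy': 197.84260522516948, 'dist': array([-0.1717715,  0.       ,  0.       ,  0.       ,  0.       ]), 'rvec': array([ 0.25606307, -2.76991957,  1.33841516]), 'tvec': array([0.58345628, 0.10998687, 0.93559473])}
top {'fx': 374.5214372210898, 'fy': 374.5214372210898, 'cx': 247.56424434726992, 'cy': 191.33611020857904, 'dist': array([-0.12452327,  0.        ,  0.        ,  0.        ,  0.        ]), 'rvec': array([ 2.1949946 , -2.20382619,  0.06027452]), 'tvec': array([0.05930833, 0.5585945 , 0.83214019])}
{'clock': 0.1, 'joints': array([-1.34860983,  0.43516531,  0.02497426,  1.57400934, -0.01161273,
        1.13400632, -0.07509921]), 'dq': array([-4.24775330e-05, -4.04219717e-04,  1.23924418e-03, -2.22498423e-03,
       -4.78374580e-05,  8.57155912e-04,  1.78476663e-03]), 'joint_efforts': array([ 2.93921083e-03, -6.69126391e+01,  9.87759791e-01, -3.15143859e+01,
       -6.04165345e-02,  3.74228158e-02,  6.07187098e-05]), 'position': array([0.19934605, 0.59189127, 0.24301473]), 'ee_rot': array([-5.08031203e-01, -3.10012701e+00,  2.25977762e-03]), 'force': array([-0.15494616, -0.15919131,  0.36523437]), 'ft_torque': array([0.02200833, 0.01175665, 0.02266677]), 'width': 1.003672688159795}
```

View pics/top0.png

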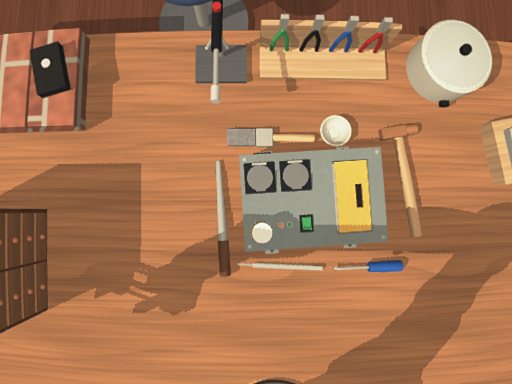

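View pics/side0.png

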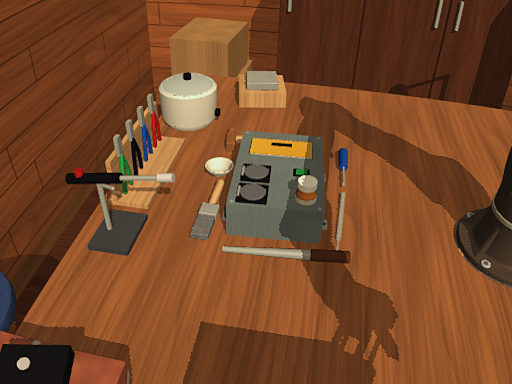

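The top view shows the console at about (313,198), the yellow flap at about (352,196) with its black pad at (359,195), and the jar at (262,232). The side view shows the flap at (281,148) and the jar at (307,188). Next I'll measure the flap.

```bash
cat > h.py <<'E'
import numpy as np, cv2
from cell import arm, imaging
from scipy.spatial.transform import Rotation as R
def ray(n,uv,z):
    p=imaging.camera_params(n); K=np.array([[p['fx'],0,p['cx']],[0,p['fy'],p['cy']],[0,0,1]])
    q=cv2.undistortPoints(np.array(uv,float).reshape(-1,1,2),K,p['dist']).reshape(-1,2)
    M=cv2.Rodrigues(p['rvec'])[0]; c=-M.T@p['tvec']; d=np.c_[q,np.ones(len(q))]@M
    return c+d*((z-c[2])/d[:,2])[:,None]
def proj(n,P):
    p=imaging.camera_params(n); K=np.array([[p['fx'],0,p['cx']],[0,p['fy'],p['cy']],[0,0,1]])
    return cv2.projectPoints(np.array(P,float).reshape(-1,1,3),p['rvec'],p['tvec'],K,p['dist'])[0].reshape(-1,2)
def yellow(im):
    h=cv2.cvtColor(im,cv2.COLOR_RGB2HSV); return cv2.inRange(h,(20,150,90),(32,255,255))
def big(m):
    return max(cv2.findContours(m,cv2.RETR_EXTERNAL,cv2.CHAIN_APPROX_NONE)[0],key=cv2.contourArea)
E
python3 - <<'E'
from h import *
for n in("top","side"):
    im=cv2.imread(f"pics/{n}0.png")[:,:,::-1].copy()
    c=big(yellow(im)); w=ray(n,c[:,0,:],.085)[:,:2]
    r=cv2.minAreaRect((w*1000).astype(np.float32)); print(n,"flap",r, cv2.boundingRect(c)); print(cv2.boxPoints(r))
    x,y,ww,hh=cv2.boundingRect(c); m=np.zeros(im.shape[:2],np.uint8); cv2.fillPoly(m,[cv2.convexHull(c)],255)
    b=cv2.inRange(cv2.cvtColor(im,cv2.COLOR_RGB2GRAY),0,45)&m
    cb=big(b); print("pad",cv2.minAreaRect((ray(n,cb[:,0,:],.086)[:,:2]*1000).astype(np.float32)))
    p=imaging.camera_params(n);M=cv2.Rodrigues(p['rvec'])[0];print("cam",-M.T@p['tvec'])
E
```

```text
top flap ((550.641845703125, -162.06446838378906), (137.54896545410156, 68.88841247558594), 3.503361940383911) (334, 160, 37, 66)
[[ 479.89108  -131.88724 ]
 [ 484.10068  -200.64691 ]
 [ 621.3926   -192.2417  ]
 [ 617.183    -123.482025]]
pad ((546.7351684570312, -174.64369201660156), (42.32604217529297, 8.710826873779297), 2.8292229175567627)
cam [0.51740508 0.06203752 0.85816427]
side flap ((613.677490234375, -128.01181030273438), (4.773797988891602, 17.75580596923828), 9.897832870483398) (250, 149, 3, 5)
[[ 609.80005 -119.67633]
 [ 612.8522  -137.16786]
 [ 617.55493 -136.34729]
 [ 614.5028  -118.85576]]Traceback (most recent call last):
  File "<stdin>", line 8, in <module>
  File "h.py", line 15, in big
    return max(cv2.findContours(m,cv2.RETR_EXTERNAL,cv2.CHAIN_APPROX_NONE)[0],key=cv2.contourArea)
ValueError: max() iterable argument is empty
```

```bash
sed -i 's/(20,150,90),(32,255,255)/(14,130,40),(34,255,255)/' h.py
python3 - <<'E'
from h import *
for n,s in(("top",(352,185)),("side",(262,150))):
    im=cv2.imread(f"pics/{n}0.png")[:,:,::-1].copy()
    hsv=cv2.cvtColor(im,cv2.COLOR_RGB2HSV); print(hsv[s[1],s[0]],hsv[228,352])
    m=yellow(im); k,l=cv2.connectedComponents(m); m=(l==l[s[1],s[0]]).astype(np.uint8)*255
    c=big(m); w=ray(n,c[:,0,:],.085)[:,:2]
    r=cv2.minAreaRect((w*1000).astype(np.float32)); print(n,"flap",r, cv2.boundingRect(c)); print(cv2.boxPoints(r))
    m=np.zeros(im.shape[:2],np.uint8); cv2.fillPoly(m,[cv2.convexHull(c)],255)
    b=cv2.inRange(cv2.cvtColor(im,cv2.COLOR_RGB2GRAY),0,60)&cv2.erode(m,np.ones((5,5)))
    cb=big(b); print("pad",cv2.minAreaRect((ray(n,cb[:,0,:],.086)[:,:2]*1000).astype(np.float32)))
    # deck: greyish-green
    g=cv2.inRange(hsv,(60,15,30),(110,120,150))|m; g=cv2.morphologyEx(g,cv2.MORPH_OPEN,np.ones((3,3)))
    c=big(g); print("deck",cv2.minAreaRect((ray(n,c[:,0,:],.085)[:,:2]*1000).astype(np.float32)),cv2.boundingRect(c))
E
python3 -c "
import cv2
a=cv2.imread('pics/top0.png')[135:255,230:400];b=cv2.imread('pics/side0.png')[120:240,215:385]
import numpy as np
cv2.imwrite('pics/crop0.png',cv2.resize(np.vstack([a,b]),None,fx=2.5,fy=2.5,interpolation=0))"
```

```text
[ 24 157 239] [ 18 170 204]
top flap ((545.322265625, -162.40707397460938), (148.71044921875, 69.73860168457031), 3.4953277111053467) (334, 160, 38, 73)
[[ 468.9795  -132.13586]
 [ 473.2312  -201.74474]
 [ 621.66504 -192.67828]
 [ 617.4133  -123.06941]]
pad ((546.5353393554688, -174.61605834960938), (46.18033981323242, 10.18845272064209), 3.5244526863098145)
deck ((545.3314819335938, -162.32894897460938), (150.37649536132812, 71.81727600097656), 3.5854384899139404) (334, 160, 38, 73)
[ 19 211 225] [ 12 185 157]
side flap ((546.2515258789062, -159.55401611328125), (146.8197479248047, 73.04930877685547), 3.4440555572509766) (249, 138, 63, 21)
[[ 470.7801  -127.50535]
 [ 475.1684  -200.42271]
 [ 621.72296 -191.60269]
 [ 617.33466 -118.68532]]
pad ((545.8510131835938, -172.26109313964844), (46.8195915222168, 10.4557523727417), 3.333583354949951)
deck ((547.4743041992188, -161.46035766601562), (149.07940673828125, 80.89042663574219), 3.408256769180298) (249, 137, 63, 22)
```

View pics/crop0.png

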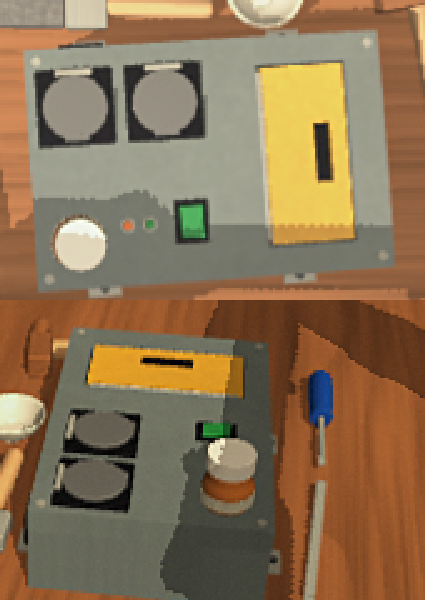

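Both views agree on a console yaw of 0.061 rad. The flap centre is at about (0.546, -0.161) and the pad at about (0.546, -0.174), and the measured sizes match the ones given. Now I'll work out the transit.

```bash
cat >> h.py <<'E'
yaw=.061; ex=np.array([np.cos(yaw),np.sin(yaw),0]); ey=np.array([-np.sin(yaw),np.cos(yaw),0]); ez=np.array([0,0,1.])
H=np.array([.5432,-.124,.0835])           # hinge middle
G=np.c_[ey,ex,-ez]                        # goal tool axes
def tip(x,d,z): return H*[1,1,0]+x*ex-d*ey+(z+.017)*ez   # TCP for a fingertip at console x, d to -y of hinge, world z
def delta(P):
    s=arm.observe(); A=R.from_rotvec(s['ee_rot']).as_matrix()
    print("t",s['clock'],"F",s['force'].round(1),"w",round(s['width'],2))
    for p in np.atleast_2d(P): print("xyz cm",(A.T@(p-s['position'])*100).round(2))
    print("ang",R.from_matrix(A.T@G).as_rotvec().round(3))
E
python3 -c "
from h import *
delta([tip(0,.05,.2)])"
```

```text
t 0.1 F [-0.2 -0.2  0.4] w 1.0
xyz cm [-57.32 -61.5    2.7 ]
ang [-1.000e-03  1.000e-03  1.185e+00]
```

Emit:
jog_arm --moves '[{"fingers": 1, "xyz": [-57.3, -61.5, 2.7], "angular": [0, 0, 1.185]}, {"fingers": 1, "xyz": [-57.3, -61.5, 2.7], "angular": [0, 0, 1.185]}, {"fingers": 1, "xyz": [-57.3, -61.5, 2.7], "angular": [0, 0, 1.185]}, {"fingers": 1, "xyz": [-57.3, -61.5, 2.7], "angular": [0, 0, 1.185]}, {"fingers": 1, "xyz": [-57.3, -61.5, 2.7], "angular": [0, 0, 1.185]}, {"fingers": 1, "xyz": [-57.3, -61.5, 2.7], "angular": [0, 0, 1.185]}, {"fingers": 1, "xyz": [-57.3, -61.5, 2.7], "angular": [0, 0, 1.185]}, {"fingers": 1, "xyz": [-57.3, -61.5, 2.7], "angular": [0, 0, 1.185]}, {"fingers": 1, "xyz": [-57.3, -61.5, 2.7], "angular": [0, 0, 1.185]}, {"fingers": 1, "xyz": [-57.3, -61.5, 2.7], "angular": [0, 0, 1.185]}, {"fingers": 1, "xyz": [-57.3, -61.5, 2.7], "angular": [0, 0, 1.185]}, {"fingers": 1, "xyz": [-57.3, -61.5, 2.7], "angular": [0, 0, 1.185]}]'

```text
clock: 1.6
position: [0.5092, -0.0921, 0.2195]
ee_rot: [-2.152, -2.289, -0.0]
force: [0.8, 0.4, 1.0]
width: 0.007
```

```bash
python3 -c "
from h import *
delta([tip(0,.05,.2),tip(0,.05,.1)])"
```

```text
t 1.6 F [0.8 0.4 1. ] w 0.01
xyz cm [-8.39  3.2   0.25]
xyz cm [-8.39  3.2  10.25]
ang [ 0.    -0.     0.001]
```

Emit:
jog_arm --moves '[{"fingers": 1, "xyz": [-5, 1.9, 0.2], "angular": [0, 0, 0]}, {"fingers": 1, "xyz": [-8.4, 3.2, 0.2], "angular": [0, 0, 0]}, {"fingers": 1, "xyz": [-8.4, 3.2, 5], "angular": [0, 0, 0]}, {"fingers": 1, "xyz": [-8.4, 3.2, 9], "angular": [0, 0, 0]}, {"fingers": 1, "xyz": [-8.4, 3.2, 9.5], "angular": [0, 0, 0]}, {"fingers": 1, "xyz": [-8.4, 3.2, 9.5], "angular": [0, 0, 0]}, {"fingers": 1, "xyz": [-8.4, 3.2, 9.5], "angular": [0, 0, 0]}]'

```text
clock: 2.48
position: [0.5467, -0.1727, 0.1263]
ee_rot: [2.151, 2.287, 0.002]
force: [0.1, -0.2, 0.1]
width: 0.005
```

Run:
```python
from h import *
im=np.vstack([imaging.get_image("top")[110:280,215:415],imaging.get_image("side")[50:220,185:385]])[:,:,::-1]
cv2.imwrite("pics/c1.png",cv2.resize(im,None,fx=1.76,fy=1.76))
delta([tip(0,.05,.085),tip(0,.05,.081)])
```

```text
t 2.575 F [ 0.1 -0.4 -0.2] w 0.01
xyz cm [-0.13 -0.05  2.41]
xyz cm [-0.13 -0.05  2.81]
ang [0.002 0.    0.   ]
```

View pics/c1.png

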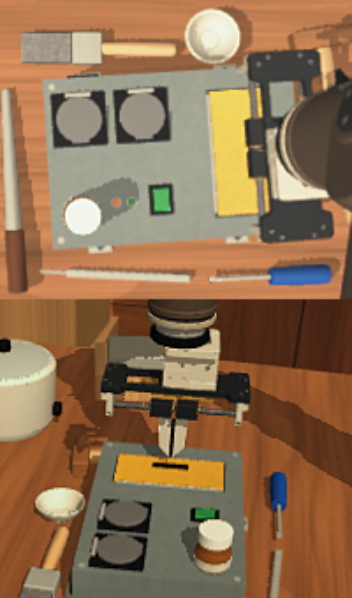

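The closed fingertips hover over the pad, with nothing else nearby. Next, press the pad, then pull up quickly.

Emit:
jog_arm --moves '[{"fingers": 1, "xyz": [-0.1, 0, 1.8], "angular": [0, 0, 0]}, {"fingers": 1, "xyz": [-0.1, 0, 2.3], "angular": [0, 0, 0]}, {"fingers": 1, "xyz": [-0.1, 0, 2.5], "angular": [0, 0, 0]}, {"fingers": 1, "xyz": [-0.1, 0, 2.65], "angular": [0, 0, 0]}, {"fingers": 1, "xyz": [-0.1, 0, 2.75], "angular": [0, 0, 0]}, {"fingers": 1, "xyz": [-0.1, 0, 2.75], "angular": [0, 0, 0]}]'

```text
clock: 3.32
position: [0.5457, -0.1733, 0.0981]
ee_rot: [-2.152, -2.288, -0.001]
force: [-4.3, 2.9, 15.8]
width: 0.004
```

Emit:
jog_arm --moves '[{"fingers": 1, "xyz": [0, 0, -6], "angular": [0, 0, 0]}, {"fingers": 1, "xyz": [0, 0, -12], "angular": [0, 0, 0]}, {"fingers": 1, "xyz": [0, 0, -16], "angular": [0, 0, 0]}, {"fingers": 1, "xyz": [-6, 0, -16], "angular": [0, 0, 0]}, {"fingers": 1, "xyz": [-12, 0, -16], "angular": [0, 0, 0]}, {"fingers": 1, "xyz": [-17, 0, -16], "angular": [0, 0, 0]}, {"fingers": 1, "xyz": [-17, 0, -16], "angular": [0, 0, 0]}, {"fingers": 1, "xyz": [-17, 0, -16], "angular": [0, 0, 0]}, {"fingers": 1, "xyz": [-17, 0, -16], "angular": [0, 0, 0]}, {"fingers": 1, "xyz": [-17, 0, -16], "angular": [0, 0, 0]}]'

```text
clock: 4.58
position: [0.5567, -0.3417, 0.2572]
ee_rot: [-2.15, -2.29, -0.001]
force: [0.4, -0.0, -0.2]
width: 0.006
```

Run:
```python
from h import *
T=imaging.get_image("top"); S=imaging.get_image("side")
cv2.imwrite("pics/t2.png",T[:,:,::-1]); cv2.imwrite("pics/s2.png",S[:,:,::-1])
im=np.vstack([T[140:260,300:420],S[90:210,210:330]])[:,:,::-1]
cv2.imwrite("pics/c2.png",cv2.resize(im,None,fx=2.5,fy=2.5,interpolation=0))
P=[tip(x,.037,.073)-[0,0,.017] for x in(-.042,0,.042)]; print(proj("top",P).round(0))
delta([tip(0,.042,.2)])
```

```text
[[352. 216.]
 [351. 196.]
 [349. 176.]]
t 4.675 F [ 0.6 -0.4  0.3] w 0.0
xyz cm [17.66  0.02  4.03]
ang [ 0.    -0.     0.001]
```

View pics/c2.png

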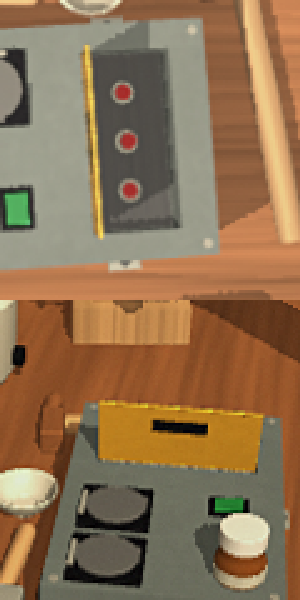

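The flap is fully open. The three red caps are at about (349,177), (351,196) and (352,216) in the top view, as predicted. To find the tripped one I'll use parallax, since a higher cap shows a shift and more white.

Run:
```python
from h import *
T=np.mean([imaging.get_image("top").astype(float) for _ in range(4)],0)
r=T[:,:,0]-T[:,:,1:].max(2); r[r<15]=0
P=[tip(x,.037,0)*[1,1,0]+[0,0,z] for z in(.067,.073) for x in(.042,0,-.042)]; q=proj("top",P)
for i in range(3):
    u,v=q[i].round().astype(int); w=r[v-6:v+7,u-6:u+7]; yy,xx=np.mgrid[v-6:v+7,u-6:u+7]
    c=np.array([(w*xx).sum(),(w*yy).sum()])/w.sum()
    print(c.round(2),"set",q[i].round(2),"trip",q[i+3].round(2),"area",(w/w.max()).sum().round(1))
    print([(ray("top",c,z)[0]*1000).round(1) for z in(.067,.073)])
cv2.imwrite("pics/c3.png",cv2.resize(T[168:226,338:364,::-1],None,fx=10,fy=10,interpolation=0))
```

```text
[348.66 176.42] set [348.2  176.42] trip [348.96 176.17] area 28.5
[array([ 587.4, -159.4,   67. ]), array([ 586.8, -157.7,   73. ])]
[350.88 195.86] set [349.73 195.96] trip [350.51 195.86] area 29.9
[array([ 545.7, -163.4,   67. ]), array([ 545.5, -161.7,   73. ])]
[351.53 215.59] set [351.19 215.59] trip [351.98 215.64] area 28.9
[array([ 503.5, -164.2,   67. ]), array([ 503.6, -162.5,   73. ])][ WARN:0@4.276] global loadsave.cpp:1063 imwrite_ Unsupported depth image for selected encoder is fallbacked to CV_8U.
```

View pics/c3.png

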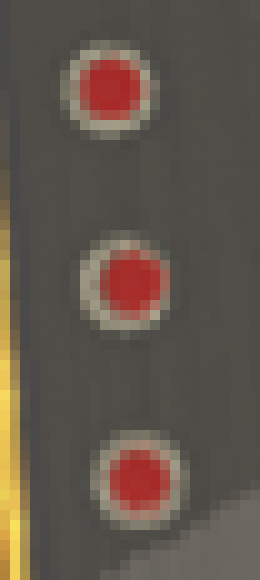

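The middle breaker is the tripped one: its cap is shifted 0.78 px outwards, exactly a 6 mm parallax, and white shows on its left. Its cap is at about (0.5455, -0.1617).

Emit:
jog_arm --moves '[{"fingers": 1, "xyz": [6, 0, 2], "angular": [0, 0, 0]}, {"fingers": 1, "xyz": [12, 0, 4], "angular": [0, 0, 0]}, {"fingers": 1, "xyz": [17.6, 0, 4], "angular": [0, 0, 0]}, {"fingers": 1, "xyz": [17.6, 0, 4], "angular": [0, 0, 0]}, {"fingers": 1, "xyz": [17.6, 0, 4], "angular": [0, 0, 0]}, {"fingers": 1, "xyz": [17.6, 0, 9], "angular": [0, 0, 0]}, {"fingers": 1, "xyz": [17.6, 0, 13], "angular": [0, 0, 0]}, {"fingers": 1, "xyz": [17.6, 0, 15.5], "angular": [0, 0, 0]}, {"fingers": 1, "xyz": [17.6, 0, 15.5], "angular": [0, 0, 0]}, {"fingers": 1, "xyz": [17.6, 0, 15.5], "angular": [0, 0, 0]}]'

```text
clock: 6.12
position: [0.546, -0.169, 0.1032]
ee_rot: [2.154, 2.285, 0.0]
force: [0.7, -0.1, 0.6]
width: 0.005
```

```bash
python3 -c "
from h import *
delta([tip(0,.042,.073),tip(0,.042,.067)])"
```

```text
t 6.125 F [ 0.7 -0.1  0.6] w 0.0
xyz cm [ 0.31 -0.    1.32]
xyz cm [ 0.32 -0.    1.92]
ang [ 0.001  0.001 -0.002]
```

Emit:
jog_arm --moves '[{"fingers": 1, "xyz": [0.4, 0, 0.5], "angular": [0, 0, 0]}, {"fingers": 1, "xyz": [0.4, 0, 1.1], "angular": [0, 0, 0]}, {"fingers": 1, "xyz": [0.4, 0, 1.5], "angular": [0, 0, 0]}, {"fingers": 1, "xyz": [0.4, 0, 1.75], "angular": [0, 0, 0]}, {"fingers": 1, "xyz": [0.4, 0, 1.85], "angular": [0, 0, 0]}, {"fingers": 1, "xyz": [0.4, 0, 1.85], "angular": [0, 0, 0]}]'

```text
clock: 6.88
position: [0.5451, -0.1634, 0.0841]
ee_rot: [-2.153, -2.288, -0.001]
force: [-2.1, 2.6, 8.4]
width: 0.006
```

Emit:
jog_arm --moves '[{"fingers": 1, "xyz": [-0.4, 0, -3], "angular": [0, 0, 0]}, {"fingers": 1, "xyz": [-0.5, 0, -8], "angular": [0, 0, 0]}, {"fingers": 1, "xyz": [-0.5, 0, -13.5], "angular": [0, 0, 0]}, {"fingers": 1, "xyz": [5, 0, -13.5], "angular": [0, 0, 0]}, {"fingers": 1, "xyz": [10, 0, -13.5], "angular": [0, 0, 0]}, {"fingers": 1, "xyz": [15, 0, -13.5], "angular": [0, 0, 0]}, {"fingers": 1, "xyz": [15, 0, -13.5], "angular": [0, 0, 0]}, {"fingers": 1, "xyz": [15, 0, -13.5], "angular": [0, 0, 0]}]'

```text
clock: 7.88
position: [0.536, -0.0142, 0.2187]
ee_rot: [2.152, 2.288, -0.0]
force: [0.7, -0.4, -0.7]
width: 0.007
```

Run:
```python
from h import *
T=np.mean([imaging.get_image("top").astype(float) for _ in range(2)],0)
r=T[:,:,0]-T[:,:,1:].max(2); r[r<15]=0
for x in(.042,0,-.042):
    u,v=proj("top",tip(x,.037,0)*[1,1,0]+[0,0,.067])[0].round().astype(int); w=r[v-6:v+7,u-6:u+7]; yy,xx=np.mgrid[v-6:v+7,u-6:u+7]
    print((np.array([(w*xx).sum(),(w*yy).sum()])/w.sum()).round(2) if w.sum() else 0)
S=imaging.get_image("side")
im=np.vstack([T[140:260,290:420],S[70:190,210:340]])[:,:,::-1].astype(np.uint8)
cv2.imwrite("pics/c4.png",cv2.resize(im,None,fx=2.5,fy=2.5,interpolation=0))
delta([tip(0,-.04,.2),tip(0,-.04,.138)])
```

```text
[348.02 175.79]
[349.93 196.07]
[350.9  215.97]
t 8.025 F [ 0.1 -0.4  0. ] w 0.01
xyz cm [-6.89  0.07  0.18]
xyz cm [-6.89  0.07  6.38]
ang [ 0.     0.001 -0.003]
```

View pics/c4.png

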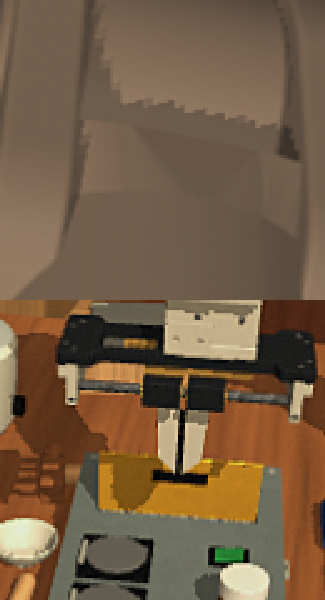

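The arm hides the breakers in the top view. I'll move it to the right to verify before shutting the flap.

Emit:
jog_arm --moves '[{"fingers": 1, "xyz": [-6, 0, -3.5], "angular": [0, 0, 0]}, {"fingers": 1, "xyz": [-12, 0, -4], "angular": [0, 0, 0]}, {"fingers": 1, "xyz": [-18, 0, -4], "angular": [0, 0, 0]}, {"fingers": 1, "xyz": [-24, 0, -4], "angular": [0, 0, 0]}, {"fingers": 1, "xyz": [-30, 0, -4], "angular": [0, 0, 0]}, {"fingers": 1, "xyz": [-33, 0, -4], "angular": [0, 0, 0]}, {"fingers": 1, "xyz": [-33, 0, -4], "angular": [0, 0, 0]}, {"fingers": 1, "xyz": [-33, 0, -4], "angular": [0, 0, 0]}]'

```text
clock: 9.02
position: [0.5559, -0.343, 0.2583]
ee_rot: [-2.153, -2.287, -0.0]
force: [-0.3, -0.5, 0.4]
width: 0.003
```

Run:
```python
from h import *
T=np.mean([imaging.get_image("top").astype(float) for _ in range(4)],0)
r=T[:,:,0]-T[:,:,1:].max(2); r[r<15]=0
for x in(.042,0,-.042):
    u,v=proj("top",tip(x,.037,0)*[1,1,0]+[0,0,.067])[0].round().astype(int); w=r[v-6:v+7,u-6:u+7]; yy,xx=np.mgrid[v-6:v+7,u-6:u+7]
    print((np.array([(w*xx).sum(),(w*yy).sum()])/w.sum()).round(2) if w.sum() else 0)
cv2.imwrite("pics/c5.png",cv2.resize(T[158:236,328:374,::-1].astype(np.uint8),None,fx=7,fy=7,interpolation=0))
delta([tip(0,-.04,.2),tip(0,-.04,.138)])
```

```text
[348.65 176.42]
[350.13 196.06]
[351.53 215.59]
t 9.225 F [-0.3  0.1 -0.1] w 0.01
xyz cm [25.82  0.03  4.19]
xyz cm [25.82  0.03 10.39]
ang [ 0.    -0.001  0.002]
```

View pics/c5.png

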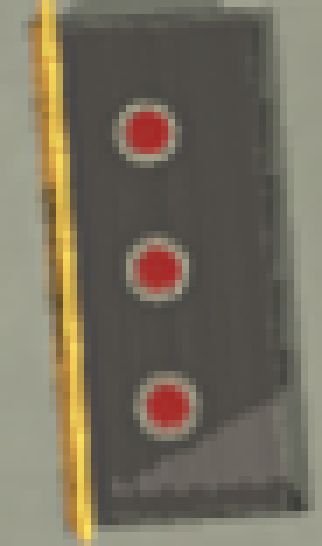

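The middle cap is now in line with the others (350.13, against 350.09 expected) and its ring is centred, so it is set. Next I'll get behind the flap.

Emit:
jog_arm --moves '[{"fingers": 1, "xyz": [6, 0, 0], "angular": [0, 0, 0]}, {"fingers": 1, "xyz": [12, 0, 0], "angular": [0, 0, 0]}, {"fingers": 1, "xyz": [18, 0, 0], "angular": [0, 0, 0]}, {"fingers": 1, "xyz": [24, 0, 0], "angular": [0, 0, 0]}, {"fingers": 1, "xyz": [26.3, 0, 2], "angular": [0, 0, 0]}, {"fingers": 1, "xyz": [26.3, 0, 4], "angular": [0, 0, 0]}, {"fingers": 1, "xyz": [26.3, 0, 7], "angular": [0, 0, 0]}, {"fingers": 1, "xyz": [26.3, 0, 10], "angular": [0, 0, 0]}, {"fingers": 1, "xyz": [26.3, 0, 10.4], "angular": [0, 0, 0]}, {"fingers": 1, "xyz": [26.3, 0, 10.4], "angular": [0, 0, 0]}, {"fingers": 1, "xyz": [26.3, 0, 10.4], "angular": [0, 0, 0]}]'

```text
clock: 10.6
position: [0.5409, -0.0806, 0.1559]
ee_rot: [2.152, 2.287, 0.002]
force: [0.8, 0.3, 0.4]
width: 0.002
```

Run:
```python
from h import *
r=.0595
P=[]
for th in (1.75,1.57,1.4,1.2,1.0,.8,.6,.4,.25,.12,.04,0):
    d=r*np.cos(th)-.0015*np.sin(th)-.0095; z=.0835+r*np.sin(th)+.0015*np.cos(th)
    P.append(tip(0,d,z))
delta(P+[tip(0,.05,.081)])
```

```text
t 10.6 F [0.8 0.3 0.4] w 0.0
xyz cm [-2.18 -0.04 -0.29]
xyz cm [-3.25 -0.04 -0.41]
xyz cm [-4.26 -0.04 -0.35]
xyz cm [-5.41 -0.04 -0.06]
xyz cm [-6.48 -0.04  0.45]
xyz cm [-7.43 -0.04  1.17]
xyz cm [-8.22 -0.04  2.06]
xyz cm [-8.81 -0.04  3.08]
xyz cm [-9.12 -0.04  3.92]
xyz cm [-9.28 -0.05  4.68]
xyz cm [-9.33 -0.05  5.15]
xyz cm [-9.34 -0.05  5.39]
xyz cm [-9.34 -0.05  5.79]
ang [0.002 0.    0.   ]
```

Emit:
jog_arm --moves '[{"fingers": 1, "xyz": [-1.2, 0, -0.2], "angular": [0, 0, 0]}, {"fingers": 1, "xyz": [-2.2, 0, -0.3], "angular": [0, 0, 0]}, {"fingers": 1, "xyz": [-2.8, 0, -0.4], "angular": [0, 0, 0]}, {"fingers": 1, "xyz": [-3.4, 0, -0.4], "angular": [0, 0, 0]}, {"fingers": 1, "xyz": [-4.3, 0, -0.3], "angular": [0, 0, 0]}, {"fingers": 1, "xyz": [-5.0, 0, -0.1], "angular": [0, 0, 0]}, {"fingers": 1, "xyz": [-5.7, 0, 0.1], "angular": [0, 0, 0]}, {"fingers": 1, "xyz": [-6.5, 0, 0.5], "angular": [0, 0, 0]}, {"fingers": 1, "xyz": [-7.4, 0, 1.2], "angular": [0, 0, 0]}, {"fingers": 1, "xyz": [-8.2, 0, 2.1], "angular": [0, 0, 0]}, {"fingers": 1, "xyz": [-8.8, 0, 3.1], "angular": [0, 0, 0]}, {"fingers": 1, "xyz": [-8.8, 0, 3.1], "angular": [0, 0, 0]}]'

```text
clock: 12.1
position: [0.5449, -0.1694, 0.1228]
ee_rot: [-2.154, -2.287, 0.002]
force: [0.3, 2.0, 2.2]
width: 0.006
```

Run:
```python
from h import *
delta([tip(0,.05,.09),tip(0,.05,.085),tip(0,.05,.081)])
S=imaging.get_image("side")[60:210,190:340,::-1]
cv2.imwrite("pics/c6.png",cv2.resize(S,None,fx=3,fy=3,interpolation=0))
```

```text
t 12.1 F [0.3 2.  2.2] w 0.01
xyz cm [-0.45  0.11  1.58]
xyz cm [-0.45  0.11  2.08]
xyz cm [-0.45  0.11  2.48]
ang [-0.001  0.001 -0.001]
```

View pics/c6.png

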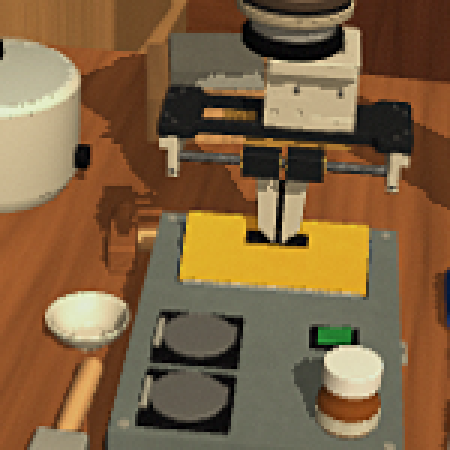

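The flap is nearly shut, with the tips on the pad and a force of about 3 N. I'll finish the push to just short of the stop.

Emit:
jog_arm --moves '[{"fingers": 1, "xyz": [-0.2, 0, 0.7], "angular": [0, 0, 0]}, {"fingers": 1, "xyz": [-0.4, 0, 1.3], "angular": [0, 0, 0]}, {"fingers": 1, "xyz": [-0.4, 0, 1.8], "angular": [0, 0, 0]}, {"fingers": 1, "xyz": [-0.4, 0, 2.1], "angular": [0, 0, 0]}, {"fingers": 1, "xyz": [-0.4, 0, 2.3], "angular": [0, 0, 0]}, {"fingers": 1, "xyz": [-0.4, 0, 2.45], "angular": [0, 0, 0]}, {"fingers": 1, "xyz": [-0.4, 0, 2.45], "angular": [0, 0, 0]}]'

```text
clock: 13.02
position: [0.5458, -0.173, 0.0993]
ee_rot: [2.153, 2.287, -0.0]
force: [-1.7, -3.1, 4.4]
width: 0.007
```

Emit:
jog_arm --moves '[{"fingers": 1, "xyz": [0, 0, 0.1], "angular": [0, 0, 0]}, {"fingers": 1, "xyz": [0, 0, 0.15], "angular": [0, 0, 0]}, {"fingers": 1, "xyz": [0, 0, 0.15], "angular": [0, 0, 0]}]'

```text
clock: 13.4
position: [0.546, -0.1728, 0.0983]
ee_rot: [2.153, 2.287, 0.001]
force: [-4.3, -3.1, 9.8]
width: 0.003
```

Near the stop (9.8 N). I'll release upward and clear the view.

Emit:
jog_arm --moves '[{"fingers": 1, "xyz": [0, 0, -0.5], "angular": [0, 0, 0]}, {"fingers": 1, "xyz": [0, 0, -2], "angular": [0, 0, 0]}, {"fingers": 1, "xyz": [0, 0, -8], "angular": [0, 0, 0]}, {"fingers": 1, "xyz": [0, 0, -14], "angular": [0, 0, 0]}, {"fingers": 1, "xyz": [-6, 0, -16], "angular": [0, 0, 0]}, {"fingers": 1, "xyz": [-12, 0, -16], "angular": [0, 0, 0]}, {"fingers": 1, "xyz": [-17, 0, -16], "angular": [0, 0, 0]}, {"fingers": 1, "xyz": [-17, 0, -16], "angular": [0, 0, 0]}, {"fingers": 1, "xyz": [-17, 0, -16], "angular": [0, 0, 0]}, {"fingers": 1, "xyz": [-17, 0, -16], "angular": [0, 0, 0]}]'

```text
clock: 14.65
position: [0.5568, -0.3401, 0.2577]
ee_rot: [-2.149, -2.29, -0.002]
force: [0.1, 0.7, -0.2]
width: 0.001
```

Run:
```python
from h import *
T=imaging.get_image("top"); S=imaging.get_image("side")
for n,im,s in(("top",T,(348,185)),("side",S,(262,150))):
    m=yellow(im); k,l=cv2.connectedComponents(m); m=(l==l[s[1],s[0]]).astype(np.uint8)*255
    print(n,cv2.minAreaRect((ray(n,big(m)[:,0,:],.085)[:,:2]*1000).astype(np.float32)))
im=np.vstack([T[110:290,210:430],S[100:280,180:400]])[:,:,::-1]
cv2.imwrite("pics/c7.png",cv2.resize(im,None,fx=1.66,fy=1.66)); print(arm.observe()['clock'],arm.observe()['force'])
for n,a in(("top",T),("side",S)):
    d=cv2.absdiff(a,cv2.imread(f"pics/{n}0.png")[:,:,::-1].copy()).max(2); print(n,(d>50).sum())
```

```text
top ((545.2332763671875, -162.38333129882812), (148.82078552246094, 69.79891204833984), 3.4092087745666504)
side ((546.2515258789062, -159.55401611328125), (146.8197479248047, 73.04930877685547), 3.4440555572509766)
14.75 [ 0.19527535 -0.78687024  0.00978278]
top 4925
side 8066
```

View pics/c7.png

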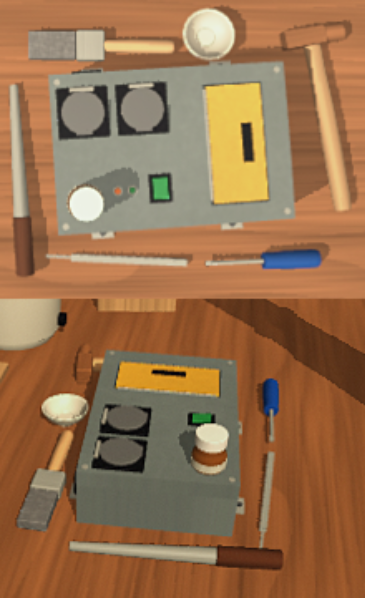

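The flap is shut flush and matches the first measurement in both views. The jar and tools are where they were, and the arm is clear of everything.

```bash
python3 -c "
from cell import job
print(job.sign_off())"
```

```text
the job is handed in; nothing more can be done
None
```

The job is done and handed in at about 14.8 s on the robot's clock. I pressed the flap's pad and it popped fully open, pushed the middle (tripped) breaker in, then swung the flap shut and pressed it to the latch.

- **Breaker:** before the flap was shut, the top view put the middle cap in line with the two set ones (350.13 px against 350.09 px expected). Before the press it was 0.78 px out.
- **Flap:** after letting go, both views put its outline within 0.1 mm and 0.1° of the first measurement, and it stayed flush. I did not test the latch separately.
- **Surroundings:** by eye, the jar and tools had not moved. I also ran a pixel comparison with the first pictures, but shadows and the arm changed too much of the image for it to be of use.
- **Forces:** the readings at the ends of the presses were about 16 N on opening (the pad had probably reached its stop), 8 N on the breaker and 10 N on shutting. The opening press was firmer than the roughly 4 N needed.
- **At hand-in:** the arm was clear of everything, with a force reading under 1 N.

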